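# Rack the clutch disc and latch the gate

### The arm

A 7-joint arm with a two-finger parallel gripper is mounted at the origin on the work surface. World frame = base frame: x ahead of the robot, y to its left, z up, the work surface at z = 0. Lengths are in m, angles in rad, forces in N, time in s.
With the tool pointing down it reaches from about 0.4 to 0.85 m from the base axis. Payload 10.4 kg.
Tool frame: the origin (TCP) lies between the finger pads; the fingertips stand 11 mm ahead of it and the grasp point (between the pads) lies 8 mm behind it (r.tcp_to_tips is the distance from the TCP to the fingertips, in m); z points along the fingers, y is the line along which they close (so a half turn about z gives the same grasp; the last joint's range is limited). The gripper opens to 87 mm and grips with 3 to 60 N. Pads are 19 mm wide; open, the fingers measure 117 mm over their backs; the gripper's body (75 mm by 190 mm) begins 51 mm behind the grasp point.
Start: joints at [-1.17, 0.332, -0.065, 1.46, 0.022, 1.35, -0.088], TCP at [0.257, 0.57, 0.234] pointing down, gripper open.
Joint ranges: [-2.6, 2.6], [-0.5, 2.12], [-1.47, 1.34], [0.16, 2.42], [-1.27, 4.41], [0.06, 2.06], [-2.6, 2.6]. Speed limits (rad/s): [2.22, 2.22, 2.79, 2.79, 3.14, 3.14, 3.14].

### API

Orientations are given as a unit quaternion [x, y, z, w].
In Python, from bench import r gives the robot as it stands. The module is installed in compiled form; this text tells all that it offers.
- The arm moves only by the shell command python3 -m crank 'ROWS' [FORCE]. ROWS is JSON, a list of rows, each an object of numbers: "claw": the closure, from -1 (fully open) to 1 (shut); "dx", "dy", "dz": the shift along the tool's x, y, z each as a share of 3 cm, from -1 to 1; "ax", "ay", "az": the turn, a rotation vector about the tool's x, y, z each as a share of 6 degrees, from -1 to 1. A call has 1 to 8 rows; each row shifts and turns the commanded pose from where the row before left it, along the tool's axes as they then stand; what a row does not reach is not made up. A row lasts 1/12 s, in which the tool goes at most 41.7 mm and 7.16 degrees, less where a joint would pass 70% of its speed; a pose out of reach is approached as far as the arm can. A call with a number of a shift or a turn outside -1 to 1 is refused whole. A call with a gripper value outside its range is refused whole. The fingers move at their own pace and stop on an object; FORCE is the grip in N (left out, the last holds). Time passes only in rows, so rows that do not move let the fingers close. It gives the time, the measured TCP pose, the force, the opening and the grip force at its end, in the units of the state.
- r.read_state(): the state, without advancing time (a new reading comes with each control period).
- r.camera(name): name is "side" or "top" or "wrist"; returns a dict with "color" (480x640x3 uint8, red, green, blue), "mtx" (3x3 intrinsics, pixels), "R" (3x3) and "t" (3): a world point X has camera coordinates R X + t; the wrist camera has in their place "hand_eye" (4x4, takes a point from camera to tool coordinates, whose origin is the TCP and whose axes are the flange's). Camera axes: x right, y down, z forward; pixel columns grow to the right and rows downward; lengths in m; the calibration is good to about 2 mm. A picture is of the moment at which its call begins: read the wrist's pose just before it. There is no depth.
- r.close_job(): hands the job in; it is judged then, once.
The state is a dict: "time": time; "joint_positions": joint angles; "joint_vel": joint speeds; "joint_torque": joint torques, N m; "ee_pos": TCP position; "eef_rot": TCP orientation; "ft_force": force on the tool from outside, world axes, zero at the start; "torque": the same for the moment, N m; "width": finger opening in m; "grip_force": force on a finger pad.
Only numpy, scipy, OpenCV 4.12 (cv2) and the standard library are available. Lean on these libraries where they do the work, as an engineer would, in place of code of your own. Each camera call takes 0.05 s, during which the arm holds its last target. There are 200 camera calls.

### The job

Put the larger loose clutch disc away: slide it, grip lug facing outwards, into the empty upper slot of the disc rack until it is fully home against the back, and let go of it. Then push the rack's sliding gate shut across the mouth until the spring catch clicks behind its pin, and leave the smaller disc, the pinion gear and the tape roll where they lie.

Things in the scene. Friction and masses are not known exactly. Their poses are not given: they have to be found in the camera images.
- disc_mid (a point): Centre (mid-thickness) of the larger loose clutch disc: dark steel, 110 mm diameter, 6 mm thick, about 220 g, flat on the bench. z is up; -x points along its tail (30 mm wide, 6 mm thick, flush with the disc, ending 84 mm from the centre), which carries the upright grip lug. At the start the lug points roughly to +y, the robot's left.
- disc_lug (a point): Centre of the larger disc's grip lug: an upright steel block 16 mm (disc x) by 12 mm (disc y, the width to grip) by 32 mm high, standing on the tail 75 mm from the disc's centre. The point is half-way up: 16 mm above the tail's top face, 19 mm above the disc's mid-plane. Axes as disc_mid.
- spare_mid (a point): Centre of the smaller loose disc of the same make (80 mm diameter, 6 mm thick, the same lug, centred 60 mm from its centre). Not wanted: it stays where it lies.
- slot_seat (a point): Where the centre (mid-thickness) of the disc belongs in the empty upper slot of the fixed aluminium rack, 73 mm above the bench. x points into the rack, so the mouth faces -x (the robot's left); y across; z up. The back wall stops a disc 2 mm further in. A seated disc's lug stands outside the slot, centred 75 mm in front (-x). Rack top: 98 mm above the bench.
- slot_mouth (a point): Middle of the upper slot's mouth, 52 mm in front (-x) of slot_seat, 77 mm above the bench, axes as slot_seat. The slot is two facing grooves in the side walls: 70 to 84 mm above the bench (14 mm high), 120 mm from wall to wall, each groove 26 mm deep, open in the middle. The lower slot (floor 24 mm up) already holds a fixed disc whose lug rises to 62 mm.
- gate (a joint): Travel of the gate, m: 0 open, 0.145 against its end stop (shut); starts near 0. It slides along slot_seat +y (away from the robot), 101 mm in front (-x) of slot_seat, rubs with about 5 N, takes about 7 N more in the last 20 mm, and stays where left. Panel 110 long, 8 thick, top 100 mm above the bench; open, its front edge is 95 mm to -y of slot_seat. A disc over 14 mm short of home fouls it.
- gate_push (a point): Centre of the push face (looking to slot_seat -y, towards the robot) of the black handle on the gate's top edge, 126 mm above the bench; push it to +y. The handle is a plate 30 mm wide (x), 10 mm thick (y), reaching 148 mm above the bench. The panel's top edge, 100 mm up, runs on 85 mm behind this face: keep the pushing finger above it. Axes as slot_seat.
- gate_home (a point): Fixed point: where gate_push arrives when the gate is hard against its end stop (shut).
- catch (a joint): How far the catch bolt is pushed back, m: 0 fully out; the gate's pin pushes it aside (about 8 mm) in the last 20 mm of gate travel; it snaps back to 0 behind the pin some 2 mm before the end stop and then holds the gate shut.
- catch_nose (a point): Top of the nose of the catch bolt, a steel bolt in a dark housing beyond the shut end of the gate, 56 mm above the bench (housing top 59 mm, so a disc at slot height passes over it).
- pinion: A steel pinion gear, about 66 mm wide, 36 mm high, between the discs and the robot: a bystander; origin under its centre.
- tape: A roll of pale tape lying flat, 80 mm wide, 45 mm high, beyond the discs: a bystander; origin under its centre.
There are look-alikes about, which are no part of the job. What is shaped like the part that bears disc_mid but purple or yellow is not meant.

How it is judged:
On the way:
1. the larger disc lies fully home in the upper slot, released (x of disc_mid in the frame of slot_seat between -0.008 and 0.006 m and y of disc_mid in the frame of slot_seat between -0.008 and 0.008 m and z of disc_mid in the frame of slot_seat between -0.003 and 0.003 m and angle between disc_mid's own z axis and vertical below 0.06 rad and contact force between the fingers and disc below 0.1 N), for 0.2 s.
At the end, for the whole second after the job is handed in: The larger disc lies flat and at rest in the upper slot, its centre within 8 mm of its seat along and across the slot and 3 mm in height; the gate is within 5 mm of its end stop and the catch bolt has sprung back out (within 2 mm) behind the pin (x of disc_mid in the frame of slot_seat between -0.008 and 0.006 m and y of disc_mid in the frame of slot_seat between -0.008 and 0.008 m and z of disc_mid in the frame of slot_seat between -0.003 and 0.003 m and angle between disc_mid's own z axis and vertical below 0.06 rad and linear speed of disc below 0.02 m/s and value of joint gate above 0.14 m and value of joint catch below 0.002 m); the robot touches nothing.
It fails at once if the smaller disc is moved by more than 30 mm (distance of spare_mid from where it was at the start of the episode above 0.03 m).
It fails at once if the pinion or the tape roll is moved by more than 30 mm (distance of any of tape, pinion from where it was at the start of the episode above 0.03 m).
It also fails if it takes over 54 s, if anything falls off the work surface, if the arm or the gripper's body presses on something with over 40 N, if the wrist force passes 120 N, or if a joint passes its speed limit or range.

## Working session

There is one attempt and no reset: what is moved stays moved. The work goes in short steps, Python scripts to look and compute and a shell command to move; the robot and the scene stay as the last step left them, time stands still between calls to the robot, and variables do not carry over. Pictures are saved under pics/ and viewed, at most 12 in all, crops included, and the job is handed in when it is done.

```bash
mkdir -p pics
cat > h.py <<'E'
import numpy as np, cv2
from bench import r
from scipy.spatial.transform import Rotation as Ro
def cam(n):
    s=r.read_state(); c=r.camera(n)
    if n=="wrist":
        T=np.eye(4);T[:3,:3]=Ro.from_quat(s["eef_rot"]).as_matrix();T[:3,3]=s["ee_pos"]
        W=T@np.array(c["hand_eye"]);c["R"]=W[:3,:3].T;c["t"]=-W[:3,:3].T@W[:3,3]
    return c
def ray(c,u,v):
    R=np.array(c["R"]);o=-R.T@np.array(c["t"]);d=R.T@np.linalg.solve(c["mtx"],[u,v,1.]);return o,d/np.linalg.norm(d)
def onz(c,u,v,z):
    o,d=ray(c,u,v);return o+d*(z-o[2])/d[2]
def tri(rs):
    A=sum(np.eye(3)-np.outer(d,d) for o,d in rs);b=sum((np.eye(3)-np.outer(d,d))@o for o,d in rs);return np.linalg.solve(A,b)
def proj(c,X):
    p=np.array(c["mtx"])@(np.array(c["R"])@X+c["t"]);return p[:2]/p[2]
def save(c,n): cv2.imwrite("pics/"+n,c["color"][:,:,::-1])
E
python3 - <<'E'
from h import *
import pickle
for n in ("top","side"):
    c=cam(n);save(c,n+".png");pickle.dump(c,open(n+".pkl","wb"));o,d=ray(c,320,240);print(n,o,d)
s=r.read_state();print(s["ee_pos"],s["eef_rot"],s["width"],r.tcp_to_tips,s["time"],s["ft_force"])
print(Ro.from_quat(s["eef_rot"]).as_matrix().round(2))
E
```

```text
top [0.38689817 0.1352133  0.95154591] [ 0.1782946  -0.01738818 -0.9838235 ]
side [ 0.28600442 -0.40537566  0.61959724] [ 0.30535224  0.68821266 -0.65812107]
[0.25688576 0.56940287 0.23282602] [ 2.10308545e-01  9.77634857e-01 -6.26439499e-04 -1.00728303e-04] 0.08688091543301107 0.011 0.1 [-0.00697     0.36951443 -0.89585528]
[[-0.91  0.41 -0.  ]
 [ 0.41  0.91 -0.  ]
 [-0.   -0.   -1.  ]]
```

View pics/top.png

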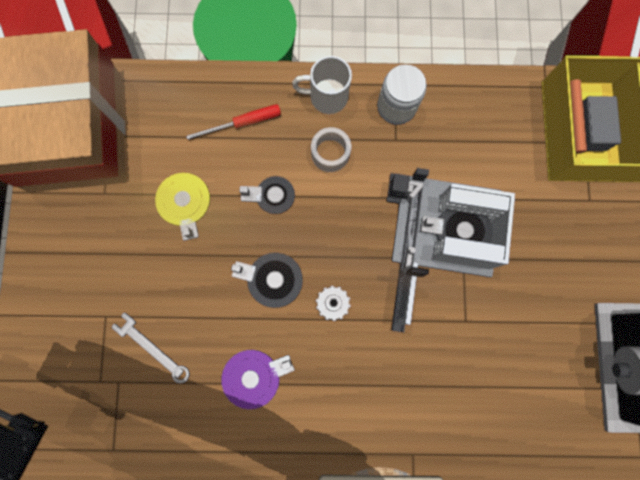

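View pics/side.png

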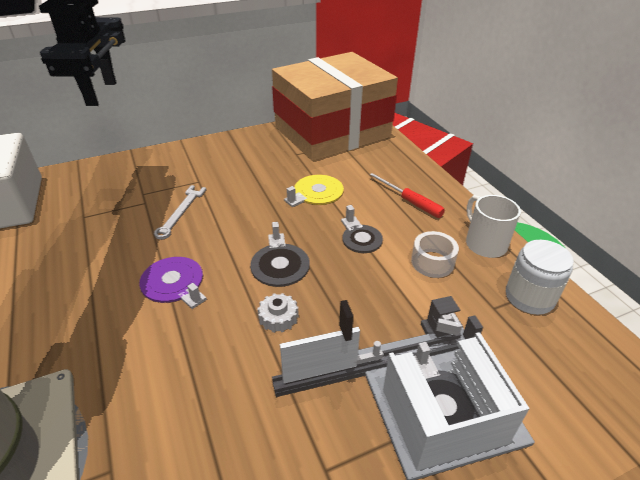

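The top view shows the larger dark disc at (275,280) with its lug at (243,270). The smaller dark disc is at (275,195). The look-alikes are yellow (182,198) and purple (250,378). The rack is at (465,230) with its mouth facing left, and the gate is at (405,290). The dark disc at (275,280) fits, being the larger of the two with its lug to +y. I'll confirm that in an enlarged crop.

Run:
```python
from h import *
import pickle
t=pickle.load(open("top.pkl","rb"));s=pickle.load(open("side.pkl","rb"))
f=lambda c,x,y,w,h,W,H:cv2.resize(c["color"][y:y+h,x:x+w,::-1],(W,H),interpolation=cv2.INTER_CUBIC)
a=f(t,220,230,100,75,400,300);b=f(t,380,160,140,180,400,514)
cc=f(s,230,215,100,75,400,300)
d=f(s,265,290,270,190,400,281)
L=np.zeros((600,800,3),np.uint8);L[:300,:400]=a;L[300:,:400]=cc;
L[:514,400:]=b
cv2.imwrite("pics/c1.png",L)
cv2.imwrite("pics/c2.png",f(s,265,290,270,190,800,563))
for c,n in((t,"top"),(s,"side")):
    h=cv2.cvtColor(c["color"],cv2.COLOR_RGB2HSV)
    m=((h[...,2]<75)&(h[...,1]<90)).astype(np.uint8)
    for k in cv2.findContours(m,cv2.RETR_EXTERNAL,cv2.CHAIN_APPROX_NONE)[0]:
        if cv2.contourArea(k)>250:
            e=cv2.fitEllipse(k);print(n,cv2.contourArea(k),np.round(e[0],1),np.round(e[1],1),onz(c,*e[0],.006).round(3))
```

```text
top 1615.0 [ 16.7 441.2] [40.  70.6] [0.169 0.681 0.006]
top 1621.5 [626.3 365.6] [ 28.6 107.6] [ 0.32  -0.474  0.006]
top 657.0 [405.5 291. ] [27.6 64. ] [ 0.458 -0.051  0.006]
top 1222.0 [274.5 279.6] [39.2 39.8] [0.478 0.208 0.006]
top 847.5 [467.5 225.5] [28.1 53.9] [ 0.592 -0.178  0.006]
top 448.5 [275. 194.] [23.5 24.5] [0.652 0.211 0.006]
top 267.0 [397.7 191.6] [21.4 29.6] [ 0.661 -0.039  0.006]
top 277.5 [558.9 212.6] [ 58.4 152.9] [ 0.621 -0.365  0.006]
side 1596.5 [ 15.4 444.8] [40.8 82.8] [0.043 0.023 0.006]
side 911.0 [453.1 399.5] [34.8 53. ] [ 0.606 -0.153  0.006]
side 702.0 [327.9 378.1] [ 11.3 115.7] [ 0.458 -0.05   0.006]
side 362.0 [441.3 326.2] [30.8 39.5] [ 0.666 -0.036  0.006]
side 351.0 [345.8 320.5] [11.6 39.8] [0.529 0.036 0.006]
side 915.5 [279.5 262.9] [28.4 41.2] [0.476 0.207 0.006]
side 273.5 [362.1 237.2] [15.1 23.3] [0.65  0.211 0.006]
side 5141.0 [80.7 44.4] [ 77.2 101.3] [0.207 1.571 0.006]
side 450.0 [15.   6.7] [15.3 42.4] [-0.028  2.178  0.006]
```

View pics/c1.png

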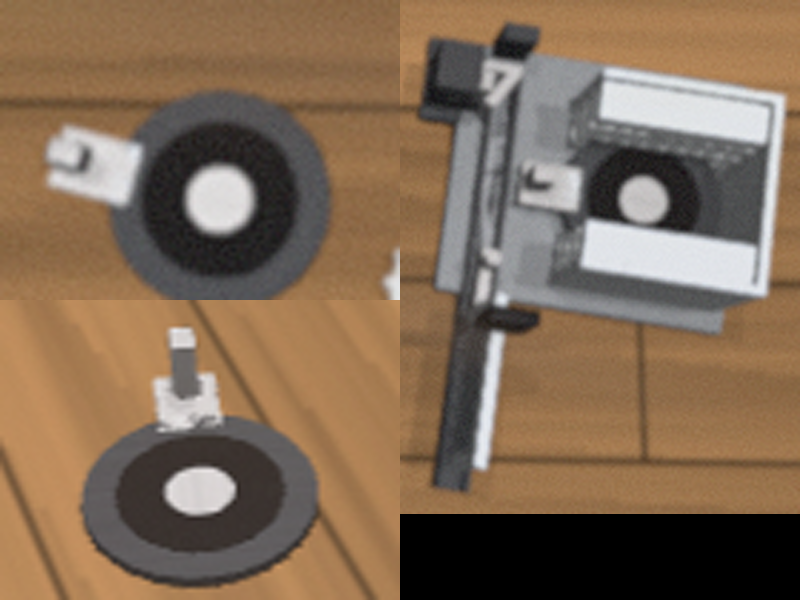

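View pics/c2.png

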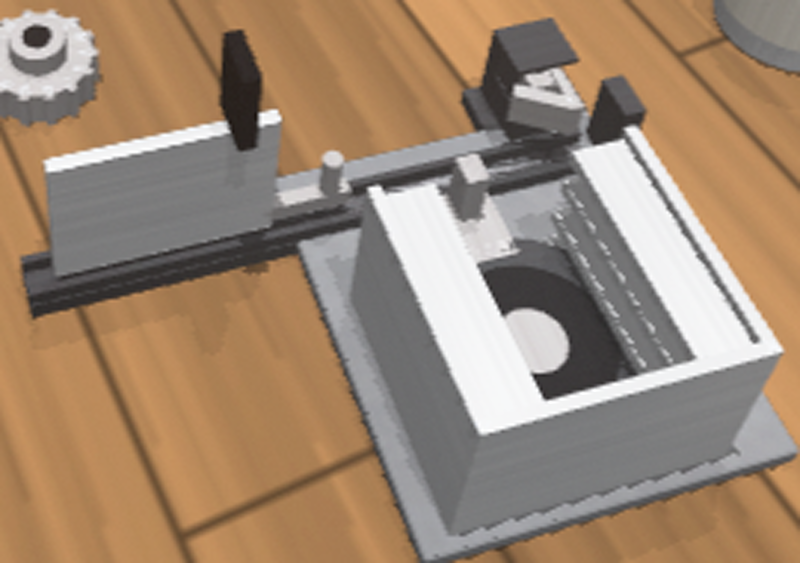

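The crops confirm the grey-rimmed dark disc at (275,280), 110 mm across, with its light tail and lug to the left. They also give the rack's wall-top corners and the gate handle. Next I'll triangulate the lug, rack corners and handle.

Run:
```python
from h import *
import pickle
t=pickle.load(open("top.pkl","rb"));s=pickle.load(open("side.pkl","rb"))
A=lambda x,y:(220+x/4-.4,230+y/4-.4)
B=lambda x,y:(380+(x-400)/2.857-.3,160+y/2.857-.3)
C=lambda x,y:(230+x/4-.4,215+y/4-.4-75)
D=lambda x,y:(265+x*.3375-.3,290+y*.3375-.3)
P={"lugtop":(A(66,149),C(181,338)),"disc":((274.6,279.8),C(200,491)),
"mouthfar":(B(603,68),D(635,128)),"backfar":(B(784,95),D(780,350)),"backnear":(B(767,297),D(482,432)),"mouthnear":(B(582,266),D(372,188)),
"handletop":(B(512,321),D(233,32)),"lowlug":(B(537,168),D(468,160)),"lowdisc":(B(644,199),D(540,340))}
for k,(a,b) in P.items():
    X=tri([ray(t,*a),ray(s,*b)]);print(k,X.round(4),"resid px",(proj(t,X)-a).round(1),(proj(s,X)-b).round(1))
st=r.read_state();print(onz(t,*A(66,149),.038),onz(s,*C(181,338),.038),onz(t,274.6,279.8,.006))
```

```text
lugtop [0.4965 0.2796 0.038 ] resid px [-0.2  0.8] [ 0.8 -0.1]
disc [0.4768 0.2073 0.0071] resid px [-0.   0.2] [ 0.2 -0. ]
mouthfar [ 0.651  -0.1206  0.0959] resid px [-0.1  0.1] [ 0.2 -0. ]
backfar [ 0.6333 -0.2355  0.0986] resid px [-0.2  0.4] [ 0.7 -0.1]
backnear [ 0.5027 -0.217   0.1012] resid px [ 0.1 -0.2] [-0.3  0.1]
mouthnear [ 0.5213 -0.1024  0.0986] resid px [ 0.1 -0.2] [-0.3  0.1]
handletop [ 0.479  -0.0437  0.1596] resid px [ 0.1 -0.3] [-0.4  0.1]
lowlug [ 0.5914 -0.0845  0.0598] resid px [-0.3  0.7] [ 1.  -0.2]
lowdisc [ 0.5795 -0.1655  0.0313] resid px [ 0.2 -0.5] [-0.7  0.1]
[0.49810276 0.27924426 0.038     ] [0.49494816 0.27975837 0.038     ] [0.47723977 0.20735454 0.006     ]
```

The heights check out: lug 38 mm, rack top about 98 mm, lug-to-centre distance 74.9 mm, rack 132 mm wide. I'll move above the lug.

```bash
python3 -m crank '[{"claw":-1,"dx":-0.94,"dy":-0.46},{"claw":-1,"dx":-0.94,"dy":-0.46},{"claw":-1,"dx":-0.94,"dy":-0.46},{"claw":-1,"dx":-0.94,"dy":-0.46},{"claw":-1,"dx":-0.94,"dy":-0.46},{"claw":-1,"dx":-0.94,"dy":-0.46},{"claw":-1,"dx":-0.94,"dy":-0.46},{"claw":-1,"dx":-0.94,"dy":-0.46}]' 60
python3 -m crank '[{"claw":-1,"dx":-0.94,"dy":-0.46},{"claw":-1,"dx":-0.94,"dy":-0.46},{"claw":-1,"dx":-0.94,"dy":-0.46},{"claw":-1,"dx":-0.94,"dy":-0.46},{"claw":-1,"az":1},{"claw":-1,"az":1},{"claw":-1,"az":1},{"claw":-1,"az":1}]'
python3 -m crank '[{"claw":-1,"az":1},{"claw":-1,"az":1},{"claw":-1,"az":1},{"claw":-1,"az":1},{"claw":-1,"az":1},{"claw":-1,"az":1},{"claw":-1,"az":1},{"claw":-1,"az":1}]'
python3 -m crank '[{"claw":-1,"az":1},{"claw":-1,"az":0.5},{"claw":-1},{"claw":-1}]'
cat > d.py <<'E'
from h import *
import sys
# deltas in tool axes (units of 3cm) to a world target and yaw of tool y (deg, rows of 6)
def to(x,y,z,az):
    s=r.read_state();M=Ro.from_quat(s["eef_rot"]).as_matrix()
    d=M.T@(np.array([x,y,z])-s["ee_pos"])
    a=np.degrees(np.arctan2(M[1,1],M[0,1]))
    print("pos",np.round(s["ee_pos"],4),"yaw",a.round(2),"tilt",np.round(M[2,:],3),"d30",(d/.03).round(2),"az",((a-az)/6).round(2),"w",round(s["width"],4),"F",np.round(s["ft_force"],1),"g",round(s["grip_force"],1),"t",round(s["time"],2),"j",np.round(s["joint_positions"],2))
if __name__=="__main__": to(*map(float,sys.argv[1:5]))
E
python3 d.py .4965 .2796 .022 -15.2
python3 -c "
from h import *
import pickle
c=cam('wrist');save(c,'w1.png');pickle.dump(c,open('w1.pkl','wb'))
print(proj(c,np.array([.4965,.2796,.038])),proj(c,np.array([.477,.2073,.006])))"
```

```text
pos [0.2569 0.5694 0.2328] yaw 65.72 tilt [-0.    -0.001 -1.   ] d30 [-11.25  -5.51   7.04] az 13.49 w 0.0869 F [-0.   0.4 -0.9] g 0.0 t 0.1 j [-1.17  0.33 -0.06  1.46  0.02  1.35 -0.09]
[186.16715303 480.01418775] [141.92766839 465.21915683]invalid input at $[0]: expected keys claw, dx, dy, dz, ax, ay, az
invalid input at $[0]: expected keys claw, dx, dy, dz, ax, ay, az
invalid input at $[0]: expected keys claw, dx, dy, dz, ax, ay, az
invalid input at $[0]: expected keys claw, dx, dy, dz, ax, ay, az
```

View pics/w1.png

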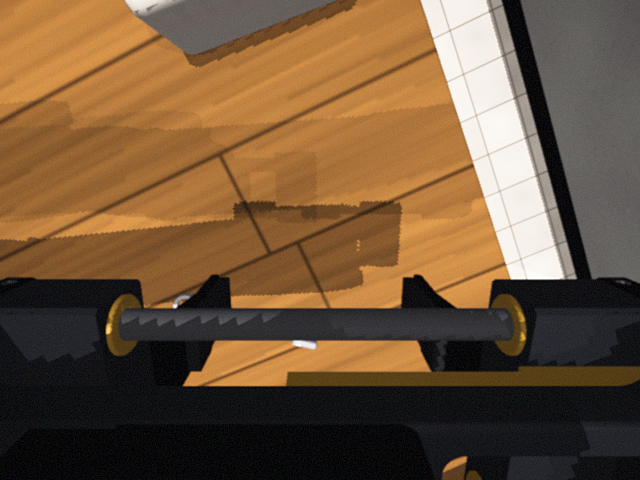

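The moves were refused because every key is required, so the picture only shows the bench at the start pose. I'll resend with full rows.

```bash
python3 -m crank '[{"claw":-1,"dx":-0.94,"dy":-0.46,"dz":0,"ax":0,"ay":0,"az":0},{"claw":-1,"dx":-0.94,"dy":-0.46,"dz":0,"ax":0,"ay":0,"az":0},{"claw":-1,"dx":-0.94,"dy":-0.46,"dz":0,"ax":0,"ay":0,"az":0},{"claw":-1,"dx":-0.94,"dy":-0.46,"dz":0,"ax":0,"ay":0,"az":0},{"claw":-1,"dx":-0.94,"dy":-0.46,"dz":0,"ax":0,"ay":0,"az":0},{"claw":-1,"dx":-0.94,"dy":-0.46,"dz":0,"ax":0,"ay":0,"az":0},{"claw":-1,"dx":-0.94,"dy":-0.46,"dz":0,"ax":0,"ay":0,"az":0},{"claw":-1,"dx":-0.94,"dy":-0.46,"dz":0,"ax":0,"ay":0,"az":0}]' 60
python3 -m crank '[{"claw":-1,"dx":-0.94,"dy":-0.46,"dz":0,"ax":0,"ay":0,"az":0},{"claw":-1,"dx":-0.94,"dy":-0.46,"dz":0,"ax":0,"ay":0,"az":0},{"claw":-1,"dx":-0.94,"dy":-0.46,"dz":0,"ax":0,"ay":0,"az":0},{"claw":-1,"dx":-0.94,"dy":-0.46,"dz":0,"ax":0,"ay":0,"az":0},{"claw":-1,"dx":0,"dy":0,"dz":0,"ax":0,"ay":0,"az":1},{"claw":-1,"dx":0,"dy":0,"dz":0,"ax":0,"ay":0,"az":1},{"claw":-1,"dx":0,"dy":0,"dz":0,"ax":0,"ay":0,"az":1},{"claw":-1,"dx":0,"dy":0,"dz":0,"ax":0,"ay":0,"az":1}]'
python3 -m crank '[{"claw":-1,"dx":0,"dy":0,"dz":0,"ax":0,"ay":0,"az":1},{"claw":-1,"dx":0,"dy":0,"dz":0,"ax":0,"ay":0,"az":1},{"claw":-1,"dx":0,"dy":0,"dz":0,"ax":0,"ay":0,"az":1},{"claw":-1,"dx":0,"dy":0,"dz":0,"ax":0,"ay":0,"az":1},{"claw":-1,"dx":0,"dy":0,"dz":0,"ax":0,"ay":0,"az":1},{"claw":-1,"dx":0,"dy":0,"dz":0,"ax":0,"ay":0,"az":1},{"claw":-1,"dx":0,"dy":0,"dz":0,"ax":0,"ay":0,"az":1},{"claw":-1,"dx":0,"dy":0,"dz":0,"ax":0,"ay":0,"az":1}]'
python3 -m crank '[{"claw":-1,"dx":0,"dy":0,"dz":0,"ax":0,"ay":0,"az":1},{"claw":-1,"dx":0,"dy":0,"dz":0,"ax":0,"ay":0,"az":0.5},{"claw":-1,"dx":0,"dy":0,"dz":0,"ax":0,"ay":0,"az":0},{"claw":-1,"dx":0,"dy":0,"dz":0,"ax":0,"ay":0,"az":0}]'
python3 d.py .4965 .2796 .022 -15.2
python3 -c "
from h import *
import pickle
c=cam('wrist');save(c,'w2.png');pickle.dump(c,open('w2.pkl','wb'))
print(proj(c,np.array([.4965,.2796,.038])),proj(c,np.array([.477,.2073,.006])))"
```

```text
time: 0.82
ee_pos: [0.4179, 0.3749, 0.2334]
eef_rot: [0.21, 0.978, -0.0, -0.0]
ft_force: [1.2, 0.3, -1.1]
width: 0.0868
grip_force: 0.0
time: 1.48
ee_pos: [0.4974, 0.2793, 0.2333]
eef_rot: [0.412, 0.911, -0.0, -0.0]
ft_force: [-0.3, -0.3, -0.3]
width: 0.0868
grip_force: 0.0
time: 2.15
ee_pos: [0.4972, 0.2796, 0.2333]
eef_rot: [0.746, 0.665, -0.0, -0.0]
ft_force: [-0.3, -0.6, 0.1]
width: 0.0874
grip_force: 0.0
time: 2.48
ee_pos: [0.4972, 0.2796, 0.2334]
eef_rot: [0.794, 0.608, -0.0, -0.0]
ft_force: [-0.2, -0.4, 0.7]
width: 0.0874
grip_force: 0.0
pos [0.4972 0.2796 0.2334] yaw -15.16 tilt [-0. -0. -1.] d30 [-0.01 -0.02  7.05] az 0.01 w 0.0874 F [-0.2 -0.4  0.7] g 0.0 t 2.48 j [-0.85  0.21  0.3   1.63 -0.06  1.32 -0.81]
[315.46353217 221.87667723] [315.55234781 278.92272876]
```

View pics/w2.png

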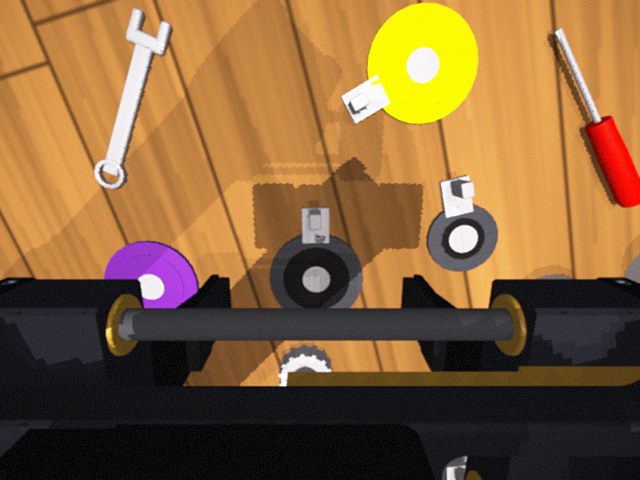

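The wrist view confirms the lug at (314,222) and disc at (316,279), exactly where predicted. I'll descend and grip.

```bash
python3 -m crank '[{"claw":-1,"dx":0,"dy":-0.02,"dz":1,"ax":0,"ay":0,"az":0},{"claw":-1,"dx":0,"dy":0,"dz":1,"ax":0,"ay":0,"az":0},{"claw":-1,"dx":0,"dy":0,"dz":1,"ax":0,"ay":0,"az":0},{"claw":-1,"dx":0,"dy":0,"dz":1,"ax":0,"ay":0,"az":0},{"claw":-1,"dx":0,"dy":0,"dz":1,"ax":0,"ay":0,"az":0},{"claw":-1,"dx":0,"dy":0,"dz":1,"ax":0,"ay":0,"az":0},{"claw":-1,"dx":0,"dy":0,"dz":0.6,"ax":0,"ay":0,"az":0},{"claw":-1,"dx":0,"dy":0,"dz":0.43,"ax":0,"ay":0,"az":0}]' 60
python3 -m crank '[{"claw":0,"dx":0,"dy":0,"dz":0,"ax":0,"ay":0,"az":0},{"claw":1,"dx":0,"dy":0,"dz":0,"ax":0,"ay":0,"az":0},{"claw":1,"dx":0,"dy":0,"dz":0,"ax":0,"ay":0,"az":0},{"claw":1,"dx":0,"dy":0,"dz":0,"ax":0,"ay":0,"az":0},{"claw":1,"dx":0,"dy":0,"dz":0,"ax":0,"ay":0,"az":0},{"claw":1,"dx":0,"dy":0,"dz":0,"ax":0,"ay":0,"az":0},{"claw":1,"dx":0,"dy":0,"dz":0,"ax":0,"ay":0,"az":0},{"claw":1,"dx":0,"dy":0,"dz":0,"ax":0,"ay":0,"az":0}]' 60
python3 d.py .4965 .2796 .022 -15.2
```

```text
time: 3.2
ee_pos: [0.4957, 0.2791, 0.0203]
eef_rot: [0.794, 0.608, -0.001, -0.0]
ft_force: [1.4, 0.5, 0.3]
width: 0.0867
grip_force: 0.0
time: 3.87
ee_pos: [0.4969, 0.2799, 0.023]
eef_rot: [0.795, 0.607, 0.0, -0.0]
ft_force: [-0.3, 0.2, 0.1]
width: 0.0412
grip_force: 0.0
pos [0.4969 0.2799 0.023 ] yaw -15.28 tilt [ 0.  0. -1.] d30 [-0.01 -0.01  0.03] az -0.01 w 0.0412 F [-0.3  0.2  0.1] g 0.0 t 3.87 j [-0.81  0.43  0.26  1.83 -0.14  0.9  -0.75]
```

```bash
python3 -m crank '[{"claw":1,"dx":0,"dy":0,"dz":0,"ax":0,"ay":0,"az":0},{"claw":1,"dx":0,"dy":0,"dz":0,"ax":0,"ay":0,"az":0},{"claw":1,"dx":0,"dy":0,"dz":0,"ax":0,"ay":0,"az":0},{"claw":1,"dx":0,"dy":0,"dz":0,"ax":0,"ay":0,"az":0},{"claw":1,"dx":0,"dy":0,"dz":0,"ax":0,"ay":0,"az":0},{"claw":1,"dx":0,"dy":0,"dz":0,"ax":0,"ay":0,"az":0},{"claw":1,"dx":0,"dy":0,"dz":0,"ax":0,"ay":0,"az":0},{"claw":1,"dx":0,"dy":0,"dz":0,"ax":0,"ay":0,"az":0}]' 60
python3 d.py .4965 .2796 .022 -15.2
```

```text
time: 4.53
ee_pos: [0.4969, 0.2798, 0.0226]
eef_rot: [0.795, 0.607, 0.0, 0.0]
ft_force: [0.4, 0.6, -0.9]
width: 0.0119
grip_force: 60.0
pos [0.4969 0.2798 0.0226] yaw -15.28 tilt [ 0.  0. -1.] d30 [-0.01 -0.01  0.02] az -0.01 w 0.0119 F [ 0.4  0.6 -0.9] g 60.0 t 4.53 j [-0.81  0.43  0.26  1.83 -0.14  0.9  -0.75]
```

```bash
python3 -m crank '[{"claw":1,"dx":0,"dy":0,"dz":-0.3,"ax":0,"ay":0,"az":0},{"claw":1,"dx":0,"dy":0,"dz":-0.6,"ax":0,"ay":0,"az":0},{"claw":1,"dx":0,"dy":0,"dz":-0.8,"ax":0,"ay":0,"az":0},{"claw":1,"dx":0,"dy":0,"dz":-0.8,"ax":0,"ay":0,"az":0},{"claw":1,"dx":0,"dy":0,"dz":-0.8,"ax":0,"ay":0,"az":-0.3},{"claw":1,"dx":0,"dy":0,"dz":-0.5,"ax":0,"ay":0,"az":-0.4},{"claw":1,"dx":0,"dy":0,"dz":0,"ax":0,"ay":0,"az":-0.35},{"claw":1,"dx":0,"dy":0,"dz":0,"ax":0,"ay":0,"az":0}]' 60
python3 d.py .6095 .0367 .097 -9
python3 -c "
from h import *
c=cam('wrist');save(c,'w3.png')
a=cam('side')
cv2.imwrite('pics/m3.png',np.hstack([cv2.resize(c['color'][:,:,::-1],(400,300)),cv2.resize(a['color'][150:330,180:420,::-1],(400,300))]))"
```

```text
time: 5.2
ee_pos: [0.4972, 0.28, 0.1382]
eef_rot: [0.76, 0.65, 0.001, -0.0]
ft_force: [-0.1, 0.1, -4.0]
width: 0.0117
grip_force: 60.0
pos [0.4972 0.28   0.1382] yaw -8.89 tilt [ 0.002  0.001 -1.   ] d30 [-7.44  4.95  1.37] az 0.02 w 0.0117 F [-0.1  0.1 -4. ] g 60.0 t 5.2 j [-0.82  0.28  0.27  1.74 -0.08  1.12 -0.68]
```

View pics/m3.png

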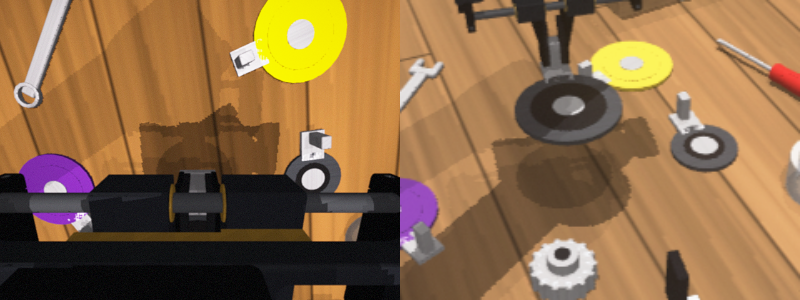

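The disc hangs level in the grip (right half, about (568,105)) and the neighbours are undisturbed. I'll carry it to in front of the mouth.

```bash
python3 -m crank '[{"claw":1,"dx":-0.5,"dy":0.3,"dz":0,"ax":0,"ay":0,"az":0},{"claw":1,"dx":-0.9,"dy":0.6,"dz":0,"ax":0,"ay":0,"az":0},{"claw":1,"dx":-1,"dy":0.7,"dz":0,"ax":0,"ay":0,"az":0},{"claw":1,"dx":-1,"dy":0.7,"dz":0,"ax":0,"ay":0,"az":0},{"claw":1,"dx":-1,"dy":0.7,"dz":0,"ax":0,"ay":0,"az":0},{"claw":1,"dx":-1,"dy":0.7,"dz":0,"ax":0,"ay":0,"az":0},{"claw":1,"dx":-1,"dy":0.6,"dz":0,"ax":0,"ay":0,"az":0},{"claw":1,"dx":-0.7,"dy":0.5,"dz":0.3,"ax":0,"ay":0,"az":0}]' 60
python3 -m crank '[{"claw":1,"dx":-0.3,"dy":0.15,"dz":0.5,"ax":0,"ay":0,"az":0},{"claw":1,"dx":0,"dy":0,"dz":0.5,"ax":0,"ay":0,"az":0},{"claw":1,"dx":0,"dy":0,"dz":0,"ax":0,"ay":0,"az":0},{"claw":1,"dx":0,"dy":0,"dz":0,"ax":0,"ay":0,"az":0}]' 60
python3 d.py .6095 .0367 .096 -9
python3 -c "
from h import *
import pickle
a=cam('side');t=cam('top');pickle.dump((a,t),open('p.pkl','wb'))
cv2.imwrite('pics/m4.png',np.hstack([cv2.resize(a['color'][230:480,270:540,::-1],(432,400)),cv2.resize(t['color'][140:340,350:530,::-1],(360,400))]))"
```

```text
time: 5.97
ee_pos: [0.6068, 0.043, 0.1284]
eef_rot: [0.762, 0.648, 0.0, 0.001]
ft_force: [0.4, -0.3, -2.1]
width: 0.0115
grip_force: 60.0
time: 6.3
ee_pos: [0.6077, 0.0376, 0.0965]
eef_rot: [0.76, 0.649, -0.001, -0.001]
ft_force: [-0.2, 0.6, -2.7]
width: 0.0116
grip_force: 60.0
pos [0.6077 0.0376 0.0965] yaw -9.02 tilt [-0.001 -0.003 -1.   ] d30 [-0.02  0.06  0.02] az -0.0 w 0.0116 F [-0.2  0.6 -2.7] g 60.0 t 6.3 j [-0.45  0.42  0.39  1.68 -0.18  1.08 -0.16]
```

View pics/m4.png

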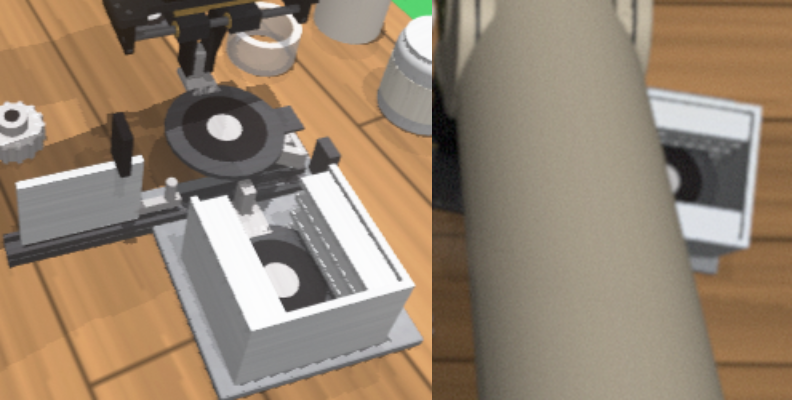

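The disc is level in front of the mouth, with its hub at crop (224,126). I'll check that against the prediction.

Run:
```python
from h import *
import pickle
a,t=pickle.load(open('p.pkl','rb'))
g=a["color"];x0,y0=370,270
h=cv2.cvtColor(g,cv2.COLOR_RGB2GRAY)[y0:350,x0:460]
m=(h>190).astype(np.uint8)
for k in cv2.findContours(m,cv2.RETR_EXTERNAL,cv2.CHAIN_APPROX_NONE)[0]:
    if cv2.contourArea(k)>60:
        e=cv2.fitEllipse(k);c=np.array(e[0])+[x0,y0];print(c,e[1],onz(a,*c,.080).round(4))
print("pred",proj(a,np.array([.596,-.0365,.080])))
```

```text
[453.06647491 320.22724915] (10.089153289794922, 13.883594512939453) [ 0.6418 -0.0784  0.08  ]
[410.07852936 309.24176407] (14.830087661743164, 20.83340835571289) [ 0.5958 -0.0359  0.08  ]
pred [410.4046138  309.51474221]
```

Prediction and measurement agree within 1 mm. I'll insert it, with a 2 mm lateral correction.

```bash
python3 -m crank '[{"claw":1,"dx":-0.4,"dy":0.07,"dz":0,"ax":0,"ay":0,"az":0},{"claw":1,"dx":-0.6,"dy":0,"dz":0,"ax":0,"ay":0,"az":0},{"claw":1,"dx":-0.6,"dy":0,"dz":0,"ax":0,"ay":0,"az":0},{"claw":1,"dx":-0.4,"dy":0,"dz":0,"ax":0,"ay":0,"az":0},{"claw":1,"dx":0,"dy":0,"dz":0,"ax":0,"ay":0,"az":0}]' 60
python3 d.py .5897 -.0888 .0926 -9
python3 -m crank '[{"claw":1,"dx":-0.4,"dy":0,"dz":0,"ax":0,"ay":0,"az":0},{"claw":1,"dx":-0.5,"dy":0,"dz":0,"ax":0,"ay":0,"az":0},{"claw":1,"dx":-0.5,"dy":0,"dz":0,"ax":0,"ay":0,"az":0},{"claw":1,"dx":-0.5,"dy":0,"dz":0,"ax":0,"ay":0,"az":0},{"claw":1,"dx":-0.1,"dy":0,"dz":0,"ax":0,"ay":0,"az":0},{"claw":1,"dx":0,"dy":0,"dz":0,"ax":0,"ay":0,"az":0},{"claw":1,"dx":0,"dy":0,"dz":0,"ax":0,"ay":0,"az":0}]' 60
python3 d.py .5897 -.0888 .0926 -9
```

```text
time: 6.82
ee_pos: [0.6013, -0.0264, 0.0985]
eef_rot: [0.762, 0.648, -0.0, 0.001]
ft_force: [0.4, -0.4, -2.9]
width: 0.0118
grip_force: 60.0
pos [ 0.6013 -0.0264  0.0985] yaw -9.24 tilt [-0.001  0.001 -1.   ] d30 [-2.11 -0.05  0.2 ] az -0.04 w 0.0118 F [ 0.4 -0.4 -2.9] g 60.0 t 6.82 j [-0.37  0.41  0.42  1.7  -0.18  1.07 -0.05]
time: 7.4
ee_pos: [0.5924, -0.0804, 0.0977]
eef_rot: [0.76, 0.65, 0.0, -0.0]
ft_force: [0.4, -0.0, -1.9]
width: 0.0112
grip_force: 60.0
pos [ 0.5924 -0.0804  0.0977] yaw -8.93 tilt [ 0.001  0.    -1.   ] d30 [-0.29 -0.05  0.17] az 0.01 w 0.0112 F [ 0.4 -0.  -1.9] g 60.0 t 7.4 j [-0.29  0.4   0.44  1.71 -0.19  1.07  0.05]
```

```bash
python3 -m crank '[{"claw":1,"dx":-0.1,"dy":-0.04,"dz":0.05,"ax":0,"ay":0,"az":0},{"claw":1,"dx":-0.1,"dy":0,"dz":0.05,"ax":0,"ay":0,"az":0},{"claw":1,"dx":-0.08,"dy":0,"dz":0.03,"ax":0,"ay":0,"az":0},{"claw":1,"dx":0,"dy":0,"dz":0,"ax":0,"ay":0,"az":0},{"claw":1,"dx":0,"dy":0,"dz":0,"ax":0,"ay":0,"az":0}]' 60
python3 d.py .5897 -.0888 .0926 -9
python3 -m crank '[{"claw":1,"dx":-0.05,"dy":0,"dz":0,"ax":0,"ay":0,"az":0},{"claw":1,"dx":-0.03,"dy":0,"dz":0,"ax":0,"ay":0,"az":0},{"claw":1,"dx":0,"dy":0,"dz":0,"ax":0,"ay":0,"az":0},{"claw":1,"dx":0,"dy":0,"dz":0,"ax":0,"ay":0,"az":0}]' 60
python3 d.py .5897 -.0888 .0926 -9
```

```text
time: 7.82
ee_pos: [0.5896, -0.0897, 0.0936]
eef_rot: [0.76, 0.65, -0.0, -0.0]
ft_force: [0.6, -0.3, -3.2]
width: 0.0116
grip_force: 60.0
pos [ 0.5896 -0.0897  0.0936] yaw -8.99 tilt [ 0. -0. -1.] d30 [ 0.03 -0.    0.03] az 0.0 w 0.0116 F [ 0.6 -0.3 -3.2] g 60.0 t 7.82 j [-0.28  0.41  0.44  1.72 -0.19  1.06  0.07]
time: 8.15
ee_pos: [0.5893, -0.0921, 0.0938]
eef_rot: [0.76, 0.65, 0.0, 0.0]
ft_force: [-0.4, -0.4, -2.4]
width: 0.0113
grip_force: 60.0
pos [ 0.5893 -0.0921  0.0938] yaw -8.99 tilt [ 0.  0. -1.] d30 [ 0.11 -0.    0.04] az 0.0 w 0.0113 F [-0.4 -0.4 -2.4] g 60.0 t 8.15 j [-0.28  0.41  0.44  1.72 -0.19  1.06  0.07]
```

```bash
python3 -m crank '[{"claw":1,"dx":-0.05,"dy":0,"dz":0.02,"ax":0,"ay":0,"az":0},{"claw":1,"dx":0,"dy":0,"dz":0,"ax":0,"ay":0,"az":0},{"claw":1,"dx":0,"dy":0,"dz":0,"ax":0,"ay":0,"az":0}]' 60
python3 d.py .5897 -.0888 .0926 -9
python3 -m crank '[{"claw":1,"dx":-0.05,"dy":0,"dz":0,"ax":0,"ay":0,"az":0},{"claw":1,"dx":0,"dy":0,"dz":0,"ax":0,"ay":0,"az":0},{"claw":1,"dx":0,"dy":0,"dz":0,"ax":0,"ay":0,"az":0}]' 60
python3 d.py .5897 -.0888 .0926 -9
python3 -m crank '[{"claw":1,"dx":-0.05,"dy":0,"dz":0,"ax":0,"ay":0,"az":0},{"claw":1,"dx":0,"dy":0,"dz":0,"ax":0,"ay":0,"az":0},{"claw":1,"dx":0,"dy":0,"dz":0,"ax":0,"ay":0,"az":0}]' 60
python3 d.py .5897 -.0888 .0926 -9
```

```text
time: 8.4
ee_pos: [0.5893, -0.0927, 0.0932]
eef_rot: [0.76, 0.65, 0.0, -0.0]
ft_force: [-0.4, 4.0, -2.1]
width: 0.0115
grip_force: 60.0
pos [ 0.5893 -0.0927  0.0932] yaw -8.94 tilt [ 0.001  0.    -1.   ] d30 [ 0.13 -0.01  0.02] az 0.01 w 0.0115 F [-0.4  4.  -2.1] g 60.0 t 8.4 j [-0.27  0.41  0.44  1.72 -0.19  1.06  0.07]
time: 8.65
ee_pos: [0.5894, -0.0928, 0.0934]
eef_rot: [0.76, 0.65, 0.001, -0.001]
ft_force: [1.4, 7.8, -1.4]
width: 0.0114
grip_force: 60.0
pos [ 0.5894 -0.0928  0.0934] yaw -8.88 tilt [ 0.002  0.    -1.   ] d30 [ 0.13 -0.01  0.03] az 0.02 w 0.0114 F [ 1.4  7.8 -1.4] g 60.0 t 8.65 j [-0.27  0.41  0.44  1.72 -0.2   1.06  0.08]
time: 8.9
ee_pos: [0.5894, -0.0929, 0.0934]
eef_rot: [0.759, 0.651, 0.002, -0.001]
ft_force: [1.2, 12.3, 0.4]
width: 0.0114
grip_force: 60.0
pos [ 0.5894 -0.0929  0.0934] yaw -8.82 tilt [ 0.004  0.    -1.   ] d30 [ 0.14 -0.01  0.03] az 0.03 w 0.0114 F [ 1.2 12.3  0.4] g 60.0 t 8.9 j [-0.27  0.41  0.44  1.72 -0.2   1.06  0.08]
```

It's against the back wall, within 2 mm of where I expected contact. I'll ease off, lower onto the groove floor and release.

```bash
python3 -m crank '[{"claw":1,"dx":0.1,"dy":0,"dz":0.03,"ax":0,"ay":0,"az":0},{"claw":1,"dx":0.03,"dy":0,"dz":0.03,"ax":0,"ay":0,"az":0},{"claw":1,"dx":0,"dy":0,"dz":0,"ax":0,"ay":0,"az":0},{"claw":1,"dx":0,"dy":0,"dz":0,"ax":0,"ay":0,"az":0}]' 60
python3 d.py .5897 -.0888 .0926 -9
python3 -m crank '[{"claw":0.2,"dx":0,"dy":0,"dz":0,"ax":0,"ay":0,"az":0},{"claw":0.2,"dx":0,"dy":0,"dz":0,"ax":0,"ay":0,"az":0},{"claw":0.2,"dx":0,"dy":0,"dz":0,"ax":0,"ay":0,"az":0},{"claw":0.2,"dx":0,"dy":0,"dz":0,"ax":0,"ay":0,"az":0},{"claw":0.2,"dx":0,"dy":0,"dz":0,"ax":0,"ay":0,"az":0},{"claw":0.2,"dx":0,"dy":0,"dz":0,"ax":0,"ay":0,"az":0}]'
python3 d.py .5897 -.0888 .0926 -9
```

```text
time: 9.23
ee_pos: [0.5895, -0.0925, 0.0924]
eef_rot: [0.76, 0.65, 0.0, 0.0]
ft_force: [-4.4, 4.8, 9.5]
width: 0.0114
grip_force: 60.0
pos [ 0.5895 -0.0925  0.0924] yaw -8.97 tilt [ 0.001  0.001 -1.   ] d30 [ 0.12 -0.01 -0.01] az 0.01 w 0.0114 F [-4.4  4.8  9.5] g 60.0 t 9.23 j [-0.28  0.41  0.44  1.72 -0.2   1.06  0.07]
time: 9.73
ee_pos: [0.5891, -0.0928, 0.0912]
eef_rot: [0.76, 0.649, -0.0, 0.0]
ft_force: [-0.9, 0.5, -0.0]
width: 0.0339
grip_force: 0.0
pos [ 0.5891 -0.0928  0.0912] yaw -9.0 tilt [-0. -0. -1.] d30 [ 0.14 -0.   -0.05] az 0.0 w 0.0339 F [-0.9  0.5 -0. ] g 0.0 t 9.73 j [-0.28  0.41  0.44  1.72 -0.2   1.05  0.07]
```

Released, and the disc mid-height comes out at 73 mm. Next I'll retreat up, close the fingers and go to the near side of the gate handle.

```bash
python3 -m crank '[{"claw":0.2,"dx":0,"dy":0,"dz":-0.3,"ax":0,"ay":0,"az":0},{"claw":0.2,"dx":0,"dy":0,"dz":-0.7,"ax":0,"ay":0,"az":0},{"claw":0.2,"dx":0,"dy":0,"dz":-1,"ax":0,"ay":0,"az":0},{"claw":0.2,"dx":0,"dy":0,"dz":-1,"ax":0,"ay":0,"az":0},{"claw":1,"dx":0,"dy":0,"dz":-0.9,"ax":0,"ay":0,"az":0},{"claw":1,"dx":0.3,"dy":-0.8,"dz":0,"ax":0,"ay":0,"az":0},{"claw":1,"dx":0.3,"dy":-1,"dz":0,"ax":0,"ay":0,"az":0},{"claw":1,"dx":0.3,"dy":-1,"dz":0,"ax":0,"ay":0,"az":0}]' 40
python3 -m crank '[{"claw":1,"dx":0,"dy":-1,"dz":0,"ax":0,"ay":0,"az":0},{"claw":1,"dx":0,"dy":-1,"dz":0,"ax":0,"ay":0,"az":0},{"claw":1,"dx":0,"dy":-0.7,"dz":0,"ax":0,"ay":0,"az":0},{"claw":1,"dx":0,"dy":0,"dz":0,"ax":0,"ay":0,"az":0},{"claw":1,"dx":0,"dy":0,"dz":0,"ax":0,"ay":0,"az":0},{"claw":1,"dx":0,"dy":0,"dz":0,"ax":0,"ay":0,"az":0}]'
python3 d.py .4305 -.0396 .126 -9
python3 -c "
from h import *
import pickle
a=cam('side');t=cam('top');w=cam('wrist');pickle.dump((a,t,w),open('q.pkl','wb'))
f=lambda i:cv2.resize(i[:,:,::-1],(400,300),interpolation=cv2.INTER_CUBIC)
cv2.imwrite('pics/m5.png',np.vstack([np.hstack([f(a['color'][270:480,270:550]),f(t['color'][150:345,350:610])]),np.hstack([f(w['color']),f(a['color'])])]))"
```

```text
time: 10.4
ee_pos: [0.5098, -0.0528, 0.2091]
eef_rot: [0.761, 0.649, 0.0, 0.001]
ft_force: [-0.7, 0.0, 0.6]
width: 0.0156
grip_force: 0.0
time: 10.9
ee_pos: [0.4311, -0.0403, 0.2091]
eef_rot: [0.76, 0.649, 0.001, 0.0]
ft_force: [-0.4, 0.6, -0.1]
width: 0.0005
grip_force: 0.0
pos [ 0.4311 -0.0403  0.2091] yaw -8.99 tilt [ 0.001  0.002 -1.   ] d30 [ 0.02 -0.03  2.77] az 0.0 w 0.0005 F [-0.4  0.6 -0.1] g 0.0 t 10.9 j [-0.43 -0.11  0.4   1.99  0.04  1.25 -0.21]
```

View pics/m5.png

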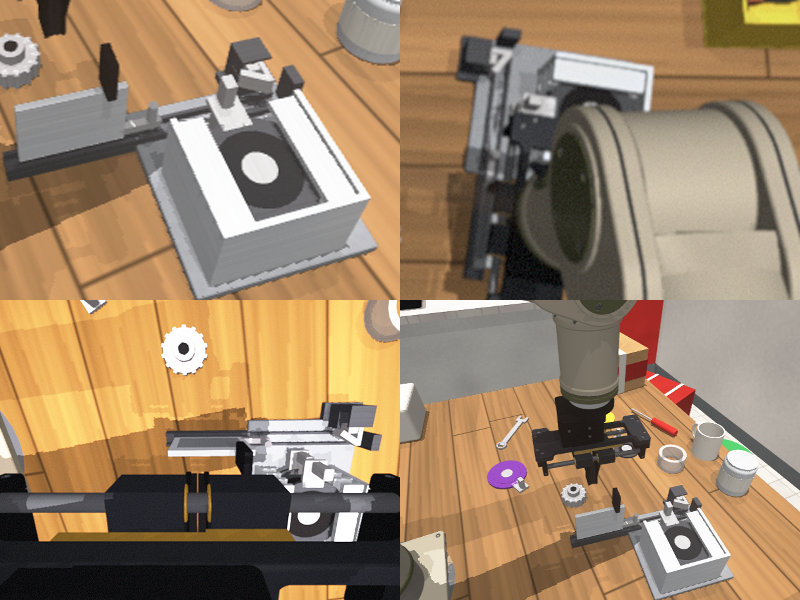

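The disc lies in the upper slot, with its hub at crop (260,167). The handle is at (108,70) in the side crop and (247,455) in the wrist quarter. I'll check both numerically.

Run:
```python
from h import *
import pickle
a,t,w=pickle.load(open('q.pkl','rb'))
xh=np.array([-.156,-.988,0]);yh=np.array([.988,-.156,0]);S=np.array([.5777,-.1651,0])
fr=lambda P:np.round([(P-S)@xh,(P-S)@yh,P[2]],4)
g=cv2.cvtColor(a["color"],cv2.COLOR_RGB2GRAY);x0,y0=430,360
for k in cv2.findContours((g[y0:415,x0:480]>170).astype(np.uint8),cv2.RETR_EXTERNAL,cv2.CHAIN_APPROX_NONE)[0]:
    if cv2.contourArea(k)>60:
        e=cv2.fitEllipse(k);c=np.array(e[0])+[x0,y0];print("hub",c,fr(onz(a,*c,.076)))
m=(g<50).astype(np.uint8)[285:345,330:360]
k=max(cv2.findContours(m,cv2.RETR_EXTERNAL,cv2.CHAIN_APPROX_NONE)[0],key=cv2.contourArea);print("handle px",cv2.boundingRect(k),"+330,285")
for P in ([-.101,-.12],[-.101,-.11]):
    for z in (.148,.100):
        X=S+P[0]*xh+P[1]*yh+[0,0,z];print(P,z,"side",proj(a,X).round(),"wrist",proj(w,X).round())
```

```text
hub [434.3547554  406.57192612] [ 0.0203 -0.0328  0.076 ]
hub [451.43639374 386.99632072] [0.0007 0.0001 0.076 ]
hub [475.82082367 365.04006147] [-0.0212  0.0466  0.076 ]
handle px (10, 16, 13, 40) +330,285
[-0.101, -0.12] 0.148 side [341. 309.] wrist [384. 263.]
[-0.101, -0.12] 0.1 side [340. 332.] wrist [373. 243.]
[-0.101, -0.11] 0.148 side [348. 308.] wrist [400. 263.]
[-0.101, -0.11] 0.1 side [347. 331.] wrist [385. 243.]
```

The disc is seated within 1 mm and the handle is where I expected it. I'll descend and push the gate.

```bash
python3 -m crank '[{"claw":1,"dx":0.02,"dy":-0.03,"dz":0.7,"ax":0,"ay":0,"az":0},{"claw":1,"dx":0,"dy":0,"dz":0.9,"ax":0,"ay":0,"az":0},{"claw":1,"dx":0,"dy":0,"dz":0.9,"ax":0,"ay":0,"az":0},{"claw":1,"dx":0,"dy":0,"dz":0.27,"ax":0,"ay":0,"az":0},{"claw":1,"dx":0,"dy":0,"dz":0,"ax":0,"ay":0,"az":0}]' 40
python3 d.py .6034 -.0669 .126 -9
python3 -m crank '[{"claw":1,"dx":0,"dy":0.3,"dz":0,"ax":0,"ay":0,"az":0},{"claw":1,"dx":0,"dy":0.3,"dz":0,"ax":0,"ay":0,"az":0},{"claw":1,"dx":0,"dy":0.3,"dz":0,"ax":0,"ay":0,"az":0},{"claw":1,"dx":0,"dy":0.3,"dz":0,"ax":0,"ay":0,"az":0},{"claw":1,"dx":0,"dy":0.3,"dz":0,"ax":0,"ay":0,"az":0},{"claw":1,"dx":0,"dy":0.3,"dz":0,"ax":0,"ay":0,"az":0},{"claw":1,"dx":0,"dy":0,"dz":0,"ax":0,"ay":0,"az":0}]'
python3 d.py .6034 -.0669 .126 -9
```

```text
time: 11.47
ee_pos: [0.4285, -0.0397, 0.1235]
eef_rot: [0.76, 0.649, -0.002, -0.001]
ft_force: [-0.1, 0.2, -0.0]
width: 0.0003
grip_force: 0.0
pos [ 0.4285 -0.0397  0.1235] yaw -9.0 tilt [-0.002 -0.004 -1.   ] d30 [ 0.02  5.9  -0.11] az 0.0 w 0.0003 F [-0.1  0.2 -0. ] g 0.0 t 11.47 j [-0.43 -0.01  0.42  2.1   0.01  1.06 -0.17]
time: 12.05
ee_pos: [0.485, -0.048, 0.1257]
eef_rot: [0.76, 0.65, 0.0, 0.001]
ft_force: [0.5, -0.3, 0.3]
width: 0.0003
grip_force: 0.0
pos [ 0.485  -0.048   0.1257] yaw -8.97 tilt [-0.     0.001 -1.   ] d30 [-0.01  4.   -0.  ] az 0.0 w 0.0003 F [ 0.5 -0.3  0.3] g 0.0 t 12.05 j [-0.41  0.12  0.44  1.97 -0.06  1.06 -0.1 ]
```

The force is still zero where I expected contact, so I'll look.

```bash
python3 -c "
from h import *
a=cam('side')
cv2.imwrite('pics/m6.png',cv2.resize(a['color'][210:430,250:543,::-1],(800,600),interpolation=cv2.INTER_CUBIC))"
```

```text
(no output)
```

View pics/m6.png

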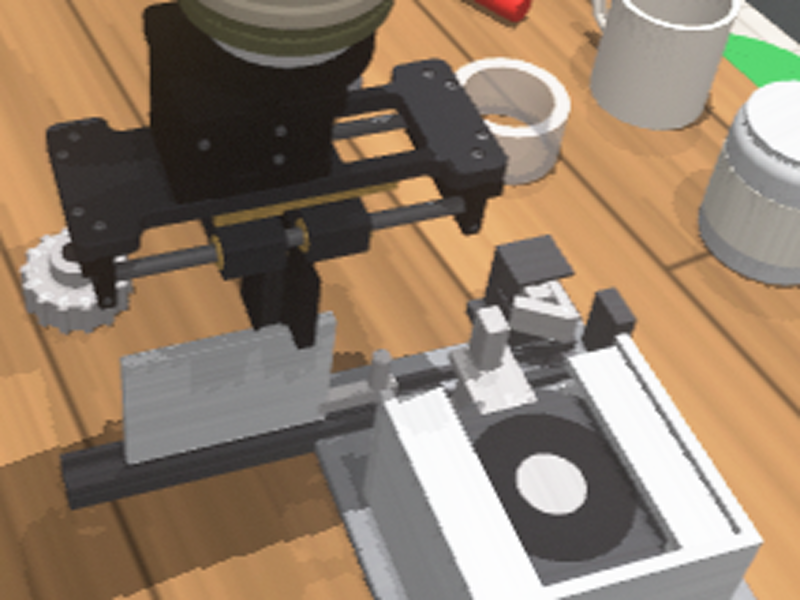

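The finger is behind the handle and the gate has already slid about 20 mm. I'll keep pushing.

```bash
python3 -m crank '[{"claw":1,"dx":0,"dy":0.4,"dz":0,"ax":0,"ay":0,"az":0},{"claw":1,"dx":0,"dy":0.5,"dz":0,"ax":0,"ay":0,"az":0},{"claw":1,"dx":0,"dy":0.5,"dz":0,"ax":0,"ay":0,"az":0},{"claw":1,"dx":0,"dy":0.5,"dz":0,"ax":0,"ay":0,"az":0},{"claw":1,"dx":0,"dy":0.5,"dz":0,"ax":0,"ay":0,"az":0},{"claw":1,"dx":0,"dy":0.4,"dz":0,"ax":0,"ay":0,"az":0},{"claw":1,"dx":0,"dy":0.3,"dz":0,"ax":0,"ay":0,"az":0}]' 40
python3 d.py .6034 -.0669 .126 -9
python3 -m crank '[{"claw":1,"dx":0,"dy":0.2,"dz":0,"ax":0,"ay":0,"az":0},{"claw":1,"dx":0,"dy":0.2,"dz":0,"ax":0,"ay":0,"az":0},{"claw":1,"dx":0,"dy":0.15,"dz":0,"ax":0,"ay":0,"az":0}]'
python3 -m crank '[{"claw":1,"dx":0,"dy":0.15,"dz":0,"ax":0,"ay":0,"az":0},{"claw":1,"dx":0,"dy":0.1,"dz":0,"ax":0,"ay":0,"az":0},{"claw":1,"dx":0,"dy":0.05,"dz":0,"ax":0,"ay":0,"az":0}]'
python3 d.py .6034 -.0669 .126 -9
```

```text
time: 12.68
ee_pos: [0.575, -0.0619, 0.125]
eef_rot: [0.76, 0.65, -0.0, -0.001]
ft_force: [-5.6, 4.3, 2.7]
width: 0.0006
grip_force: 3.0
pos [ 0.575  -0.0619  0.125 ] yaw -8.95 tilt [ 0.    -0.002 -1.   ] d30 [-0.02  0.96 -0.03] az 0.01 w 0.0006 F [-5.6  4.3  2.7] g 3.0 t 12.68 j [-0.34  0.33  0.45  1.74 -0.16  1.11 -0.  ]
time: 12.93
ee_pos: [0.5892, -0.064, 0.1249]
eef_rot: [0.76, 0.65, -0.001, -0.002]
ft_force: [-16.9, 5.5, 11.0]
width: 0.0005
grip_force: 9.5
time: 13.18
ee_pos: [0.5992, -0.0655, 0.1251]
eef_rot: [0.76, 0.65, -0.0, -0.001]
ft_force: [-7.6, 3.7, 4.5]
width: 0.0008
grip_force: 3.8
pos [ 0.5992 -0.0655  0.1251] yaw -8.95 tilt [ 0.001 -0.002 -1.   ] d30 [-0.02  0.15 -0.03] az 0.01 w 0.0008 F [-7.6  3.7  4.5] g 3.8 t 13.18 j [-0.32  0.39  0.45  1.67 -0.18  1.13  0.02]
```

The force peaked at 17 N and then fell back, which suggests the catch has snapped. I'll press on to the stop to be sure.

```bash
for i in 1; do python3 -m crank '[{"claw":1,"dx":0,"dy":0.06,"dz":0,"ax":0,"ay":0,"az":0},{"claw":1,"dx":0,"dy":0,"dz":0,"ax":0,"ay":0,"az":0},{"claw":1,"dx":0,"dy":0,"dz":0,"ax":0,"ay":0,"az":0}]'; python3 -m crank '[{"claw":1,"dx":0,"dy":0.06,"dz":0,"ax":0,"ay":0,"az":0},{"claw":1,"dx":0,"dy":0,"dz":0,"ax":0,"ay":0,"az":0},{"claw":1,"dx":0,"dy":0,"dz":0,"ax":0,"ay":0,"az":0}]'; python3 -m crank '[{"claw":1,"dx":0,"dy":0.06,"dz":0,"ax":0,"ay":0,"az":0},{"claw":1,"dx":0,"dy":0,"dz":0,"ax":0,"ay":0,"az":0},{"claw":1,"dx":0,"dy":0,"dz":0,"ax":0,"ay":0,"az":0}]'; done
```

```text
time: 13.43
ee_pos: [0.6016, -0.0661, 0.1251]
eef_rot: [0.76, 0.65, 0.0, -0.0]
ft_force: [-2.1, 3.2, 0.5]
width: 0.0004
grip_force: 1.5
time: 13.68
ee_pos: [0.6035, -0.0668, 0.1251]
eef_rot: [0.76, 0.65, -0.0, -0.0]
ft_force: [-2.9, 2.7, 1.6]
width: 0.0006
grip_force: 1.6
time: 13.93
ee_pos: [0.6053, -0.0671, 0.1251]
eef_rot: [0.76, 0.65, 0.0, -0.0]
ft_force: [-3.4, 2.5, 0.0]
width: 0.0005
grip_force: 1.8
```

```bash
python3 -m crank '[{"claw":1,"dx":0,"dy":0.08,"dz":0,"ax":0,"ay":0,"az":0},{"claw":1,"dx":0,"dy":0,"dz":0,"ax":0,"ay":0,"az":0},{"claw":1,"dx":0,"dy":0,"dz":0,"ax":0,"ay":0,"az":0}]'; python3 -m crank '[{"claw":1,"dx":0,"dy":0.08,"dz":0,"ax":0,"ay":0,"az":0},{"claw":1,"dx":0,"dy":0,"dz":0,"ax":0,"ay":0,"az":0},{"claw":1,"dx":0,"dy":0,"dz":0,"ax":0,"ay":0,"az":0}]'; python3 -m crank '[{"claw":1,"dx":0,"dy":0.08,"dz":0,"ax":0,"ay":0,"az":0},{"claw":1,"dx":0,"dy":0,"dz":0,"ax":0,"ay":0,"az":0},{"claw":1,"dx":0,"dy":0,"dz":0,"ax":0,"ay":0,"az":0}]'
```

```text
time: 14.18
ee_pos: [0.606, -0.0671, 0.125]
eef_rot: [0.76, 0.65, -0.001, -0.002]
ft_force: [-12.8, 4.7, 6.9]
width: 0.0004
grip_force: 7.4
time: 14.43
ee_pos: [0.6062, -0.0671, 0.1249]
eef_rot: [0.76, 0.65, -0.003, -0.004]
ft_force: [-26.6, 8.0, 15.9]
width: 0.0004
grip_force: 14.9
time: 14.68
ee_pos: [0.6063, -0.0671, 0.1248]
eef_rot: [0.76, 0.65, -0.004, -0.006]
ft_force: [-40.2, 11.1, 24.9]
width: 0.0004
grip_force: 22.6
```

That's the hard stop. I'll back off, rise clear and look (this is picture 10).

```bash
python3 -m crank '[{"claw":1,"dx":0,"dy":-0.3,"dz":0,"ax":0,"ay":0,"az":0},{"claw":1,"dx":0,"dy":-0.7,"dz":0,"ax":0,"ay":0,"az":0},{"claw":1,"dx":0,"dy":-0.5,"dz":-0.5,"ax":0,"ay":0,"az":0},{"claw":1,"dx":0,"dy":-0.5,"dz":-1,"ax":0,"ay":0,"az":0},{"claw":1,"dx":0.5,"dy":-0.5,"dz":-1,"ax":0,"ay":0,"az":0},{"claw":1,"dx":1,"dy":0,"dz":-1,"ax":0,"ay":0,"az":0},{"claw":1,"dx":1,"dy":0,"dz":-0.5,"ax":0,"ay":0,"az":0},{"claw":1,"dx":1,"dy":0,"dz":0,"ax":0,"ay":0,"az":0}]'
python3 -m crank '[{"claw":1,"dx":1,"dy":0,"dz":0,"ax":0,"ay":0,"az":0},{"claw":1,"dx":1,"dy":0,"dz":0,"ax":0,"ay":0,"az":0},{"claw":1,"dx":1,"dy":0,"dz":0,"ax":0,"ay":0,"az":0},{"claw":1,"dx":0,"dy":0,"dz":0,"ax":0,"ay":0,"az":0},{"claw":1,"dx":0,"dy":0,"dz":0,"ax":0,"ay":0,"az":0}]'
python3 - <<'E'
from h import *
a=cam('side');t=cam('top')
f=lambda i:cv2.resize(i[:,:,::-1],(400,600),interpolation=cv2.INTER_CUBIC)
L=np.hstack([cv2.resize(a['color'][280:480,330:550,::-1],(440,400),interpolation=cv2.INTER_CUBIC),cv2.resize(t['color'][150:350,370:550,::-1],(360,400),interpolation=cv2.INTER_CUBIC)])
cv2.imwrite('pics/m7.png',L)
g=cv2.cvtColor(a["color"],cv2.COLOR_RGB2GRAY);x0,y0=430,360
xh=np.array([-.156,-.988,0]);yh=np.array([.988,-.156,0]);S=np.array([.5777,-.1651,0])
for k in cv2.findContours((g[y0:415,x0:480]>170).astype(np.uint8),cv2.RETR_EXTERNAL,cv2.CHAIN_APPROX_NONE)[0]:
    if cv2.contourArea(k)>60:
        e=cv2.fitEllipse(k);c=np.array(e[0])+[x0,y0];P=onz(a,*c,.076);print(((P-S)@xh).round(4),((P-S)@yh).round(4))
E
```

```text
time: 15.35
ee_pos: [0.557, 0.0468, 0.2496]
eef_rot: [0.761, 0.649, 0.004, 0.002]
ft_force: [0.8, -0.8, 0.9]
width: 0.0001
grip_force: 0.0
time: 15.77
ee_pos: [0.5692, 0.1366, 0.2445]
eef_rot: [0.76, 0.65, 0.0, 0.001]
ft_force: [-0.5, -0.9, -0.1]
width: 0.0001
grip_force: 0.0
0.0203 -0.0328
0.0008 0.0002
-0.0212 0.0466
```

View pics/m7.png

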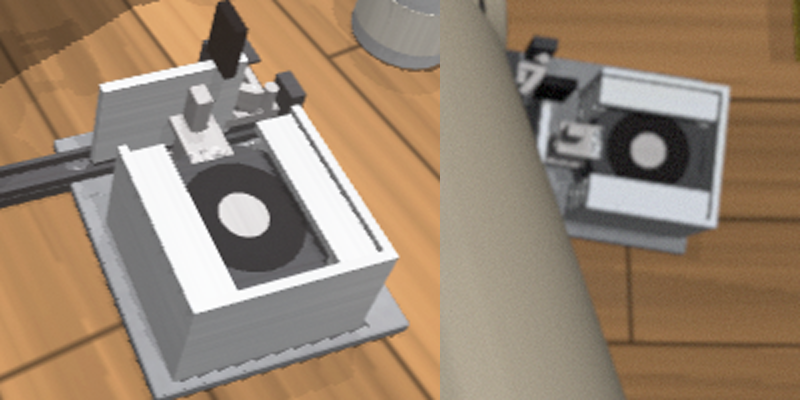

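The gate stands shut across the mouth, with its handle at (228,40). The disc hub at (244,215) is within 1 mm of its seat, and the arm is clear. I'm handing the job in.

```bash
python3 -c "
from bench import r
print(r.close_job())"
```

```text
the job is handed in; nothing more can be done
None
```

The job is handed in (no verdict came back): the larger disc measured within 1 mm of its seat in the upper slot and is released, the gate is pushed to its end stop with the catch apparently sprung (judged from the force dropping after its peak), and the smaller disc, pinion and tape were not touched.

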